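# Lock the meter in its transit case

### The arm

A 7-joint arm with a two-finger parallel gripper is mounted at the origin on a cart in front of the work surface, level with it; the furniture and walls round the work are solid. World frame = base frame: x ahead of the robot, y to its left, z up, the work surface at z = 0. Lengths are in mm, angles in rad, forces in N, time in s.
With the tool pointing down it reaches from about 350 to 900 mm from the base axis. Payload 8.1 kg.
Tool frame: the origin (TCP) lies at the very end of the fingers, on their centre line; the grasp point (between the pads) lies 19 mm behind it; z points along the fingers, y is the line along which they close (so a half turn about z gives the same grasp; the last joint's range is limited). The gripper opens to 85 mm and grips with 20 to 120 N. Pads are 22 mm wide; open, the fingers measure 114 mm over their backs; the gripper's body (76 mm by 85 mm) begins 54 mm behind the grasp point. The pads swing forward as they close: fully open they stand 13 mm farther back than shut.
Start: joints at [1.187, 0.434, 0.025, 1.573, -0.012, 1.134, -0.075], TCP at [173.178, -600.542, 231.323] pointing down, gripper open.
Joint ranges: [-2.62, 2.62], [-0.44, 2.09], [-1.27, 1.32], [0.08, 2.57], [-1.32, 4.46], [0.12, 2], [-2.74, 2.74]. Speed limits (rad/s): [2.22, 2.22, 3.01, 3.01, 3.14, 3.14, 3.14].

### API

Orientations are given as [roll, pitch, yaw] about the fixed x, y, z axes, in that order (R = Rz(yaw) Ry(pitch) Rx(roll)).
In Python, from bench import robot, viewer gives the robot as it stands.
- The arm moves only by the tool send_rows, never from a script. Its argument "series" is a list of rows, each a list of 7 numbers: the opening, from 0 (shut) to 1 (fully open), then the shift along the tool's x, y, z in cm, then the turn, a rotation vector about the tool's x, y, z in rad. In form: [[claw, dx, dy, dz, ax, ay, az], ...]. A call has 1 to 8 rows; each row shifts and turns the commanded pose from where the row before left it, along the tool's axes as they then stand; what a row does not reach is not made up. A row lasts 1/10 s, in which the tool goes at most 50 mm and 8.59 degrees, less where a joint would pass 70% of its speed; a pose out of reach is approached as far as the arm can. A call with a gripper value outside its range is refused whole. The fingers move at their own pace and stop on an object; "force" is the grip in N (left out, the last holds). Time passes only in rows, so rows that do not move let the fingers close. It gives the time, the measured TCP pose, the force, the opening and the grip force at its end, in the units of the state.
- robot.sense(): the state, without advancing time (a new reading comes with each control period).
- viewer.camera(name): name is "side" or "top" or "wrist"; returns a dict with "pixels" (400x640x3 uint8, blue, green, red), "fx", "fy", "cx", "cy" (pixels), "world_to_cam" (4x4, takes a point from world to camera coordinates). Camera axes: x right, y down, z forward; pixel columns grow to the right and rows downward; lengths in mm; the calibration is good to about 2 mm. A picture is of the moment at which its call begins. There is no depth.
- robot.hand_in(): hands the job in; it is judged then, once.
The state is a dict: "time": time; "qpos": joint angles; "joint_velocities": joint speeds; "effort": joint torques, N m; "eef_pos": TCP position; "orientation": TCP orientation; "force": force on the tool from outside, world axes, zero at the start; "moment": the same for the moment, N m; "finger_gap": finger opening in mm; "finger_force": force on a finger pad.
Only numpy, scipy, OpenCV 4.12 (cv2) and the standard library are available. Lean on these libraries where they do the work, as an engineer would, in place of code of your own. Each camera call takes 0.05 s, during which the arm holds its last target. There are 200 camera calls.

### The job

Get the meter ready to travel: pull up the paddle recessed in the grey case's lid, lift the lid right open, and swing the hold-down bar across the meter until the hole in its end lines up with the holes of the fork. Take the T-handled pin from the aluminium pin block and push it down through fork and bar until its collar sits on the fork, then shut the lid so that it latches. Leave the two knob-headed pins in the block and the meter in its nest.

Things in the scene. Friction and masses are not known exactly. Their poses are not given: they have to be found in the camera images.
- case: Grey plastic case fixed to the bench: 180 (x) x 220 (y) mm, 118 mm high shut (lower half 62 mm, lid 56 mm); walls 4 mm, inner floor 5 mm above the bench. Origin under its middle on the bench; x runs from its front side (with the paddle) to its hinge side, y is 90 degrees left of x. It stands sideways: the front looks to the robot's left, give or take 20 degrees. A handle stands out 20 mm on its +y side.
- fork_hole (a point): Centre of the fork's hole at the fork's top face, 61 mm above the bench, 52 mm in front of the case's middle; axes as the case's. The fork: two fixed steel tines inside the case behind its front wall, 32 x 34 x 6 mm, tops 61 and 44 mm above the bench, 11 mm slot between them for the bar's end, each with an upright 14.5 mm hole; free below down to the case's floor.
- lid (a joint): Lid angle (rad): 0 shut and latched, 1.75 wide open. The hinge runs along the case's y on its rim; it is stiff (0.5 N m), so the lid (0.4 kg in all) stays at whatever angle it is left. It cannot rise while it is latched.
- lid_hinge (a point): Middle of the hinge line, 94 mm behind the case's middle, 62 mm above the bench. It turns with the lid; lid shut, its axes are the case's. In them the lid spans x -184 (front edge) to -4 mm, y -110 to 110, z 0 to 56 mm. The paddle's recess is cut into its top at the front edge: 108 mm wide (y), 62 mm long, 24 mm deep, open to the front.
- paddle (a joint): Latch paddle's angle in the lid (rad): 0 at rest, 0.6 pulled right up; sprung back (1 N at rest, 2.5 N up, at the grip bar). From about 0.45 the two latch noses are clear and the lid can rise. Pushing the lid down snaps the noses home by themselves (about 12 N at the front edge, 18 N at lid_press), if the paddle is free: it lifts a little meanwhile.
- paddle_grip (a point): Middle of the round grip bar along the paddle's front edge, 13 mm across, 44 mm long (y), dark steel; pinch it by its two ends, it can turn between the fingers. It lies in the lid's recess, 11 mm above its floor, 32 mm free at either end. The paddle hinges 36 mm behind this point (at x -130, z 50 mm in the lid_hinge axes); the bar comes up. Lid shut: 112 mm above the bench.
- lid_press (a point): Point on the lid's top face for pressing it shut, just behind the recess: x -110, y 0, z 56 mm in the lid_hinge axes; 118 mm above the bench with the lid shut.
- hold_bar (a joint): Angle of the hold-down bar about its upright pivot (rad): 0 = its hole exactly in line with the fork's holes; positive = free end swung to the case's +y side. Slight friction, from -0.3 to 0.95, no stop at 0. The pivot is 58 mm behind the case's middle.
- bar_knob (a point): Middle of the black round knob on the bar, 15 mm across, 18 mm high, standing on the bar's top face (53 mm above the bench), 68 mm from the bar's pivot. Its axes turn with the bar: x from the bar's free end to the pivot.
- bar_hole (a point): Centre of the hole in the bar's free end, at its top face, 53 mm above the bench; 14.5 mm across, 110 mm from the pivot. The bar is a dark steel strap 22 mm wide (28 mm at the free end), 7 mm thick.
- pin_centre (a point): T-handled steel pin, half-way up; z up along it, x along its cross-bar. From the tip: shank 12 mm across, 40 mm long (first 8 mm tapered to 6 mm), collar 24 mm across at 40-44 mm, neck, cross-bar 44 x 12 mm at 50-62 mm (top). 90 g. Stands in one of the block's holes, collar on the block. Home in the fork, collar on its top face, this point is 9 mm below that face.
- pin_block: Aluminium pin block, 44 (x) x 140 (y) x 46 mm high, fixed to the bench at the robot's left; origin under its middle. Three blind holes, 14 mm wide, in a row along its y, 48 mm apart.
- knob_pin_a_centre (a point): Middle of a short pin with a round knob (20 mm across), 46 mm long, in the block; not for this job.
- knob_pin_b_centre (a point): Middle of another short pin with a round knob (20 mm across), 52 mm long, in the block; not for this job.
- meter_middle (a point): The hand multimeter, 130 x 70 x 37 mm, lying in a low foam nest in the case; this point is 15 mm above its underside. The bar swings 4 mm above its dial.

How it is judged (in metres and radians):
On the way, in this order (a step that is already met when the one before it is completed fails the run):
1. the lid is raised right open (more than 1.2 rad) (value of joint lid above 1.2 rad), for 0.2 s.
2. the bar's hole lies in line with the fork's holes (within 5 mm) (horizontal distance between bar_hole and fork_hole below 0.005 m), for 0.2 s.
3. the T-handled pin is through fork and bar, its collar down on the fork (horizontal distance between pin_centre and fork_hole below 0.004 m and z of pin_centre in the frame of fork_hole between -0.013 and -0.006 m and angle between pin_centre's own z axis and vertical below 0.12 rad and horizontal distance between bar_hole and fork_hole below 0.005 m), for 0.2 s.
4. the lid is shut (value of joint lid below 0.02 rad), for 0.1 s.
At the end, for the whole second after the job is handed in: T-pin upright (0.12 rad) through fork and bar, axis within 4 mm of the fork's hole, its centre 6 to 13 mm below the fork's top (collar down); bar's hole within 5 mm of the fork's; lid under 0.015 rad and paddle back under 0.1 rad, so latched; the meter still in its nest (all of step 3 and value of joint lid below 0.015 rad and value of joint paddle below 0.1 rad and z of meter_middle in the frame of fork_hole below -0.036 m and horizontal distance between meter_middle and fork_hole below 0.067 m); the robot touches nothing.
It fails at once if a knob-headed pin is moved more than 20 mm (distance of any of knob_pin_a_centre, knob_pin_b_centre from where it was at the start of the episode above 0.02 m).
It also fails if it takes over 72 s, if anything falls off the work surface, if the arm or the gripper's body presses on something with over 40 N, if the wrist force passes 120 N, or if a joint passes its speed limit or range.

## Working session

There is one attempt and no reset: what is moved stays moved. The work goes in short steps, Python scripts to look and compute and a tool call to move; the robot and the scene stay as the last step left them, time stands still between calls to the robot, and variables do not carry over. Pictures are saved under pics/ and viewed, at most 10 in all, crops included, and the job is handed in when it is done.

Besides the shell and the picture viewer there is one more tool, called after "Request:" by a JSON object that holds its "api" and its "payload", one argument or row to a line. send_rows: Moves the arm, as the interface text tells. Its arguments: {"type":"object","properties":{"series":{"type":"array"},"force":{"type":"number"}},"required":["series"]}

```bash
ls; mkdir -p pics
cat > h.py <<'E'
import numpy as np, cv2
from bench import robot, viewer
from scipy.spatial.transform import Rotation as R
def ray(c,u,v):
    M=np.array(c["world_to_cam"]); Rt=M[:3,:3]; o=-Rt.T@M[:3,3]
    d=Rt.T@np.array([(u-c["cx"])/c["fx"],(v-c["cy"])/c["fy"],1]); return o,d
def onz(c,u,v,z):
    o,d=ray(c,u,v); return o+d*(z-o[2])/d[2]
def proj(c,p):
    M=np.array(c["world_to_cam"]); q=M[:3,:3]@np.array(p,float)+M[:3,3]
    return np.array([c["fx"]*q[0]/q[2]+c["cx"],c["fy"]*q[1]/q[2]+c["cy"]])
def pose():
    s=robot.sense(); return np.array(s["eef_pos"]),R.from_euler('xyz',s["orientation"]),s
E
python3 - <<'E'
from h import *
ims=[]
for n in ("top","side"):
    c=viewer.camera(n); cv2.imwrite(f"pics/{n}0.png",c["pixels"]); 
    o,d=ray(c,320,200); print(n,o.round(),d.round(2),c["fx"])
print(robot.sense())
E
```

```text
pics
top [ 380.   32. 1313.] [ 0.07  0.01 -1.  ] 470.60065902240683
side [  511. -1129.   767.] [-0.02  0.86 -0.51] 480.5191116924509
{'time': 0.1, 'qpos': array([ 1.18736051,  0.43517551,  0.02496373,  1.57401353, -0.01158869,
        1.13403187, -0.07508104]), 'joint_velocities': array([-5.73650619e-05, -1.23791353e-03, -5.59079462e-04, -3.36657854e-03,
        4.92110639e-04,  8.09780257e-04, -9.46594379e-05]), 'effort': array([ 3.57606914e-03, -6.71756244e+01,  1.02833468e+00, -3.16902351e+01,
        1.57497340e-02,  7.25221646e-03, -6.56257862e-05]), 'eef_pos': array([ 173.04392756, -600.07740547,  230.58768901]), 'orientation': array([-3.14011586e+00,  1.40741828e-04,  2.80799128e-01]), 'force': array([ 0.63650855, -0.44118968, -0.28478103]), 'moment': array([-5.23225388e-02,  4.87392421e-05,  4.33936344e-02]), 'finger_force': 0.0, 'finger_gap': 85.53926911008182}
```

View pics/top0.png

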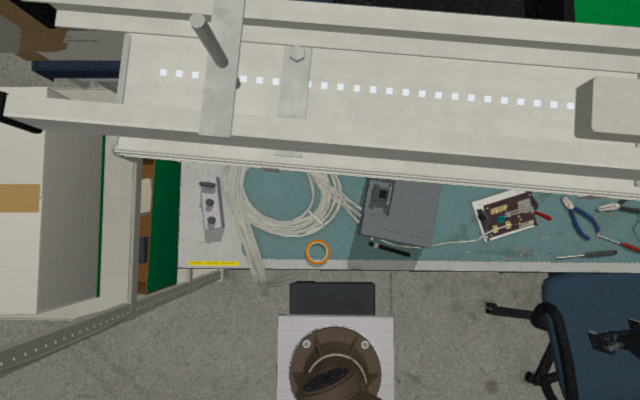

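View pics/side0.png

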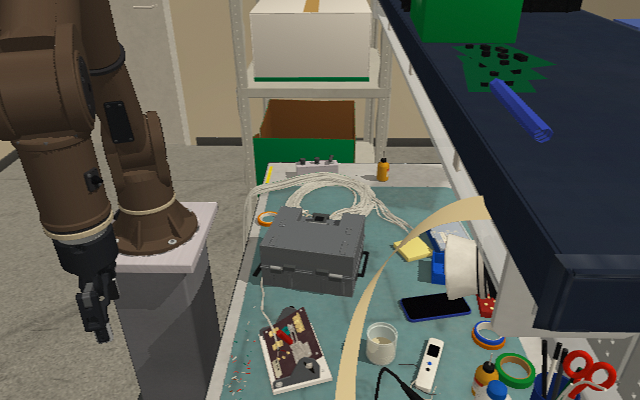

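Top view: case around (400,212) with its paddle at left and handle at the bottom (robot side), pin block around (210,205) with the T-pin likely at its upper end. A shelf overhangs the back. Side view: case at (313,250), block at (318,165). I'll enlarge both.

Run:
```python
import cv2,numpy as np
t=cv2.imread("pics/top0.png"); s=cv2.imread("pics/side0.png")
a=cv2.resize(t[165:265,350:450],(400,400),interpolation=cv2.INTER_CUBIC)
b=cv2.resize(t[165:265,185:235],(200,400),interpolation=cv2.INTER_CUBIC)
d=cv2.resize(s[195:305,250:380],(390,330),interpolation=cv2.INTER_CUBIC)
e=cv2.resize(s[150:180,280:345],(390,180),interpolation=cv2.INTER_CUBIC)
im=np.zeros((600,800,3),np.uint8); im[:400,:400]=a; im[:400,400:600]=b; 
im[400:580,:390]=e; im=im
o=np.zeros((600,800,3),np.uint8); o[:400,:400]=a;o[:400,400:600]=b;o[410:590,:390]=e; o[400:600,400:636]=cv2.resize(d,(236,200))
cv2.imwrite("pics/z0.png",o)
```

```text
(no output)
```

View pics/z0.png

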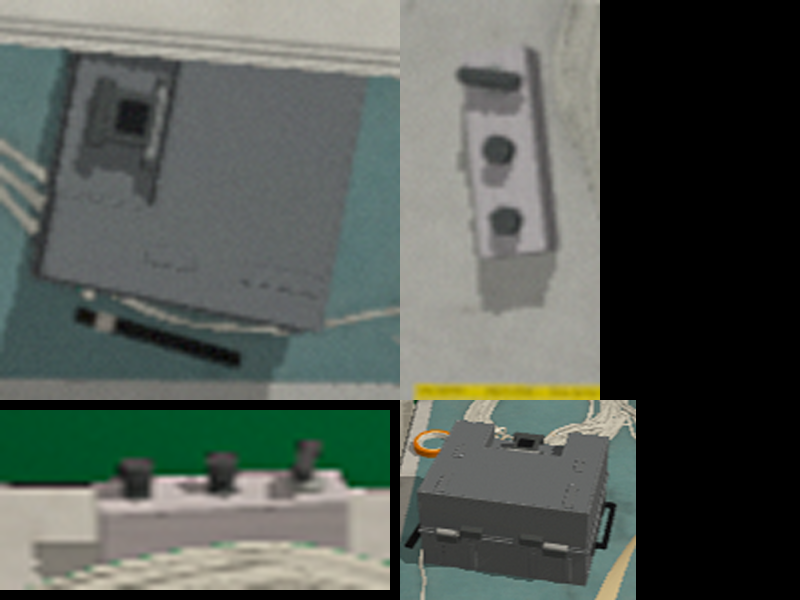

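Crops: the case's front edge is at left, with near corners at top-image px ≈(360,234) and (430.5,247.5), and the paddle recess at upper left. In the block, the T-pin is at the far end with its cross-bar ≈(200..216,184), and the knob pins are nearer. The real handle is on the far (+y) side.

Run:
```python
from h import *
c=viewer.camera("top"); s=viewer.camera("side")
P=lambda u,v,z:onz(c,u,v,z)[:2].round(1)
f0,h0,f1,h1=P(360,233.75,118),P(430.5,247.5,118),P(368.75,177.5,118),P(441.25,185,118)
print("corners",f0,h0,f1,h1, np.linalg.norm(h0-f0))
print("ang x", np.degrees(np.arctan2(*(h0-f0)[::-1])), "ang y",np.degrees(np.arctan2(*(f1-f0)[::-1])),np.degrees(np.arctan2(*(h1-h0)[::-1])))
for n,a,b in (("Tl",465-400,72),("Tr",520-400,82),("T",493-400,78),("k1",498-400,150),("k2",505-400,221)):
    print(n,P(185+a/4,165+b/4,66))
for n,a,b in (("b1",470-400,108),("b2",480-400,254),("b3",555-400,250),("b4",530-400,50)):
    print(n,P(185+a/4,165+b/4,46))
w=viewer.camera("wrist"); 
o,d=ray(w,320,200); p,r,_=pose(); 
print("wristcam in tool", r.inv().apply(o-p), r.inv().apply(d), w["fx"], r.inv().apply(ray(w,420,200)[1]-d))
# shelf edge: planes from two views
def pl(c,a,b): 
    o,d1=ray(c,*a);_,d2=ray(c,*b);n=np.cross(d1,d2);return n/np.linalg.norm(n),o
for (a,b) in (((120,152),(640,195)),((60,92),(640,150))):
    n1,o1=pl(c,a,b)
    for (a2,b2) in (((375,10),(500,305)),((380,0),(530,340))):
        n2,o2=pl(s,a2,b2); dd=np.cross(n1,n2); dd/=np.linalg.norm(dd)
        A=np.array([n1,n2,[0,1,0]]); x=np.linalg.solve(A,[n1@o1,n2@o2,0]); print("shelf",x.round(),dd.round(2))
```

```text
corners [376.  -57.9] [ 343.4 -235.2] [519.2 -79.7] [ 501.7 -263.8] 180.2721553651589
ang x -100.41855662364449 ang y -8.655942235011919 -10.241131421898935
Tl [506.6 362.5]
Tr [500.2 325.5]
T [502.7 343.6]
k1 [454.6 338.9]
k2 [407.4 332.8]
b1 [484.1 363.7]
b2 [385.5 353.9]
b3 [388.7 303.3]
b4 [524. 324.]
wristcam in tool [  76.07696551    0.69271887 -142.60231203] [-0.31065213  0.01899889  0.9505924 ] 325.99704760847317 [1.59427278e-04 3.06751067e-01 2.88745330e-04]
shelf [427.   0. 941.] [-0.1  -0.98  0.19]
shelf [424.   0. 968.] [-0.09 -0.98  0.15]
shelf [506.   0. 784.] [-0.17 -0.93  0.33]
shelf [493.   0. 837.] [-0.15 -0.95  0.26]
```

```bash
cat >> h.py <<'E'
def plan(tp,yaw,n,tilt=0,claw=1.0,split=8):
    """rows from measured pose to TCP tp, tool down with yaw (deg), tilt = turn about tool y (deg)"""
    p,r,_=pose(); rt=R.from_euler('xyz',[np.pi,0,np.radians(yaw)])*R.from_rotvec([0,np.radians(tilt),0])
    rv=(r.inv()*rt).as_rotvec(); st=(np.array(tp)-p)/n
    print("dist",np.linalg.norm(st)*n,"deg",np.degrees(np.linalg.norm(rv)))
    for i in range(n):
        ri=r*R.from_rotvec(rv*i/n)
        print([claw]+list((ri.inv().apply(st)/10).round(2))+list((rv/n).round(3)))
E
python3 -c "
from h import *
plan([481,-95,250],80,14)"
```

```text
dist 592.0124886114096 deg 63.91242269057523
[1.0, np.float64(3.11), np.float64(-2.86), np.float64(-0.13), np.float64(-0.0), np.float64(-0.0), np.float64(-0.08)]
[1.0, np.float64(3.33), np.float64(-2.6), np.float64(-0.13), np.float64(-0.0), np.float64(-0.0), np.float64(-0.08)]
[1.0, np.float64(3.53), np.float64(-2.33), np.float64(-0.13), np.float64(-0.0), np.float64(-0.0), np.float64(-0.08)]
[1.0, np.float64(3.7), np.float64(-2.04), np.float64(-0.13), np.float64(-0.0), np.float64(-0.0), np.float64(-0.08)]
[1.0, np.float64(3.85), np.float64(-1.74), np.float64(-0.13), np.float64(-0.0), np.float64(-0.0), np.float64(-0.08)]
[1.0, np.float64(3.98), np.float64(-1.43), np.float64(-0.14), np.float64(-0.0), np.float64(-0.0), np.float64(-0.08)]
[1.0, np.float64(4.08), np.float64(-1.11), np.float64(-0.14), np.float64(-0.0), np.float64(-0.0), np.float64(-0.08)]
[1.0, np.float64(4.15), np.float64(-0.78), np.float64(-0.14), np.float64(-0.0), np.float64(-0.0), np.float64(-0.08)]
[1.0, np.float64(4.2), np.float64(-0.44), np.float64(-0.14), np.float64(-0.0), np.float64(-0.0), np.float64(-0.08)]
[1.0, np.float64(4.23), np.float64(-0.11), np.float64(-0.14), np.float64(-0.0), np.float64(-0.0), np.float64(-0.08)]
[1.0, np.float64(4.22), np.float64(0.23), np.float64(-0.14), np.float64(-0.0), np.float64(-0.0), np.float64(-0.08)]
[1.0, np.float64(4.19), np.float64(0.56), np.float64(-0.14), np.float64(-0.0), np.float64(-0.0), np.float64(-0.08)]
[1.0, np.float64(4.13), np.float64(0.89), np.float64(-0.14), np.float64(-0.0), np.float64(-0.0), np.float64(-0.08)]
[1.0, np.float64(4.05), np.float64(1.22), np.float64(-0.14), np.float64(-0.0), np.float64(-0.0), np.float64(-0.08)]
```

Request:
{"api": "send_rows", "payload": {
  "series": [
    [1,3.1,-2.9,-0.1,0,0,-0.08],
    [1,3.3,-2.6,-0.1,0,0,-0.08],
    [1,3.5,-2.3,-0.1,0,0,-0.08],
    [1,3.7,-2.0,-0.1,0,0,-0.08],
    [1,3.9,-1.7,-0.1,0,0,-0.08],
    [1,4.0,-1.4,-0.1,0,0,-0.08],
    [1,4.1,-1.1,-0.1,0,0,-0.08],
    [1,4.1,-0.8,-0.1,0,0,-0.08]
  ]
}}

```text
time: 1.05
eef_pos: [349.6, -310.8, 239.5]
orientation: [3.141, 0.0, 0.924]
force: [0.9, 0.0, -1.0]
finger_gap: 85.5
finger_force: 0.0
```

Request:
{"api": "send_rows", "payload": {
  "series": [
    [0.7,4.2,-0.4,-0.1,0,0,-0.08],
    [0.7,4.2,-0.1,-0.1,0,0,-0.08],
    [0.7,4.2,0.2,-0.1,0,0,-0.08],
    [0.7,4.2,0.6,-0.1,0,0,-0.08],
    [0.7,4.1,0.9,-0.1,0,0,-0.08],
    [0.7,4.0,1.2,-0.1,0,0,-0.08],
    [0.7,0,0,0,0,0,0]
  ]
}}

```text
time: 1.75
eef_pos: [482.6, -90.9, 245.8]
orientation: [3.14, -0.003, 1.411]
force: [-0.7, 0.2, 0.6]
finger_gap: 59.9
finger_force: 0.0
```

```bash
python3 -c "
from h import *
p,r,s=pose(); print(p,s['orientation'],s['finger_gap'],s['qpos'])
c=viewer.camera('wrist'); cv2.imwrite('pics/w1.png',c['pixels']); np.save('w1.npy',c['world_to_cam']); print(c['cx'],c['cy'],c['fx'],c['fy'])
"
```

```text
[482.61255677 -90.86511671 245.80435435] [ 3.13969399e+00 -3.03860973e-03  1.41114923e+00] 59.90382903672837 [ 0.48670569  0.24790444 -0.49381715  1.83931232  0.1288932   1.08408685
 -0.21419152]
313.56735635228034 196.70340758641257 325.99704760847317 325.99704760847317
```

View pics/w1.png

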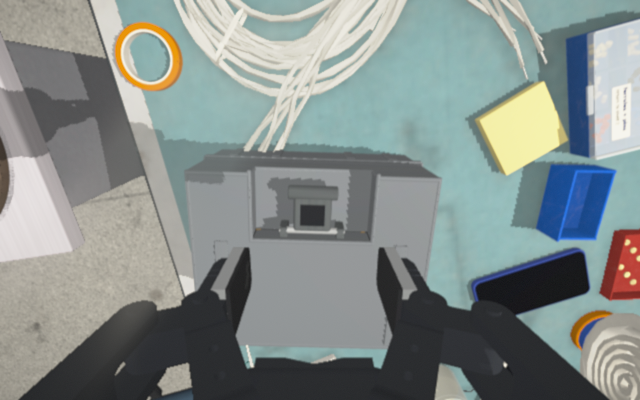

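Wrist view: paddle in the recess, its grip bar spanning about (289..338, 192); recess edges at u≈253 and 371; lid front corners near (188,170) and (440,178).

```bash
python3 -c "
import cv2
g=cv2.imread('pics/w1.png',0)
for v in (187,190,193,196): print(v,g[v,280:348].tolist())
for v in (170,180,210): print(v,g[v,180:195].tolist(),g[v,246:260].tolist(),g[v,364:380].tolist(),g[v,430:446].tolist())
for u in (215,270,300,313,325,355,410): print(u,g[145:250:2,u].tolist())
"
```

```text
187 [110, 110, 111, 111, 110, 110, 110, 107, 97, 97, 99, 99, 99, 98, 98, 97, 97, 97, 96, 96, 97, 96, 96, 95, 94, 94, 94, 94, 94, 94, 93, 92, 92, 91, 91, 91, 91, 89, 90, 91, 90, 89, 89, 90, 88, 88, 91, 91, 92, 93, 93, 92, 91, 92, 94, 93, 95, 112, 140, 153, 155, 155, 155, 155, 155, 154, 155, 154]
190 [109, 111, 110, 110, 111, 111, 109, 106, 104, 111, 113, 113, 114, 114, 114, 113, 114, 113, 113, 112, 113, 113, 112, 112, 111, 111, 111, 111, 110, 111, 110, 109, 109, 109, 109, 109, 109, 108, 108, 108, 108, 108, 108, 108, 107, 107, 107, 105, 106, 106, 106, 106, 105, 105, 104, 104, 103, 109, 132, 151, 155, 154, 154, 155, 154, 155, 151, 133]
193 [110, 109, 110, 110, 111, 110, 110, 105, 105, 111, 113, 113, 112, 113, 113, 113, 113, 113, 114, 112, 114, 114, 114, 114, 114, 113, 114, 114, 114, 114, 113, 113, 113, 113, 114, 114, 113, 115, 115, 114, 113, 114, 114, 113, 112, 114, 113, 114, 113, 114, 113, 113, 113, 112, 110, 111, 112, 117, 133, 150, 156, 154, 154, 154, 155, 154, 155, 151]
196 [110, 110, 110, 110, 110, 110, 110, 106, 99, 105, 107, 107, 107, 107, 108, 108, 109, 108, 109, 109, 109, 109, 
[... 2263 characters left out ...]
 155, 149, 137, 113, 88, 101, 111, 114, 115, 111, 106, 116, 116, 106, 102, 104, 107, 108, 108, 110, 109, 112, 112, 114, 117, 115, 163, 168, 96, 94, 99, 140, 150, 150, 151, 151]
355 [167, 145, 121, 122, 106, 92, 92, 103, 100, 95, 92, 93, 101, 111, 110, 110, 110, 110, 110, 110, 111, 111, 110, 110, 110, 111, 111, 110, 109, 109, 109, 108, 109, 109, 109, 109, 109, 109, 109, 109, 110, 109, 109, 95, 91, 93, 93, 93, 121, 153, 149, 151, 151]
410 [153, 155, 156, 157, 157, 158, 153, 113, 122, 120, 95, 94, 93, 94, 93, 94, 129, 155, 151, 154, 155, 155, 155, 155, 155, 154, 155, 154, 155, 154, 154, 154, 153, 154, 154, 154, 155, 155, 154, 153, 153, 153, 153, 153, 153, 152, 152, 152, 152, 153, 152, 153, 153]
```

```bash
python3 -c "
from h import *
c=viewer.camera('wrist')
print(abs(np.array(c['world_to_cam'])-np.load('w1.npy')).max())
P=lambda u,v,z:onz(c,u,v,z)[:2]
a,b=P(287.8,192,112),P(337.3,191.5,112); print('bar',a,b,(a+b)/2,np.linalg.norm(a-b),np.degrees(np.arctan2(*(b-a)[::-1])))
d,e=P(270,239.5,118),P(355,241.2,118); print('back',d,e,np.degrees(np.arctan2(*(e-d)[::-1])))
l,r=P(251.5,210,118),P(374,210,118); print('sides',l,r,np.linalg.norm(l-r),(l+r)/2)
l2,r2=P(251.5,180,118),P(376,180,118); print(l2,r2,(l2+r2)/2)
F=P(410,177,118); print(F)
"
```

```text
1.2838010336720487
bar [457.26252229 -96.43688327] [ 500.49431564 -103.11195888] [478.87841896 -99.77442107] 43.74408063005745 -8.777271276996826
back [ 433.76555185 -136.24018682] [ 509.51721498 -150.45375242] -10.627055933974752
sides [ 423.44874493 -105.78896988] [ 529.78417112 -123.35134696] 107.77597112407767 [ 476.61645803 -114.57015842]
[429.41897544 -79.18284494] [534.42581856 -96.53335398] [481.922397   -87.85809946]
[563.29293299 -98.63059243]
```

```bash
python3 -c "
from h import *
plan([479.5,-100,101],79.5,1,claw=.7); p,r,s=pose(); print(p)"
```

```text
dist 144.24009696374003 deg 0.8599973020593086
[0.7, np.float64(-0.42), np.float64(-0.01), np.float64(14.42), np.float64(-0.0), np.float64(-0.0), np.float64(0.015)]
[480.33025427 -95.93443135 245.18039881]
```

Request:
{"api": "send_rows", "payload": {
  "series": [
    [0.7,-0.2,0,3,0,0,0.015],
    [0.7,-0.2,0,3,0,0,0],
    [0.7,0,0,3,0,0,0],
    [0.7,0,0,3,0,0,0],
    [0.7,0,0,2,0,0,0],
    [0.7,0,0,0,0,0,0],
    [0.7,0,0,0,0,0,0]
  ]
}}

```text
time: 2.55
eef_pos: [479.1, -101.7, 105.6]
orientation: [-3.141, 0.0, 1.384]
force: [-0.6, 0.1, 0.3]
finger_gap: 59.7
finger_force: 0.0
```

```bash
python3 -c "
from h import *
p,r,s=pose(); print(p,s['orientation'],s['force'])
c=viewer.camera('wrist'); cv2.imwrite('pics/w2.png',c['pixels'][120:320,140:500])
for z in (112,): print(proj(c,[479.5,-100,z]))"
```

```text
[ 479.07612932 -101.65557658  105.6289954 ] [-3.14099995e+00  4.57124084e-04  1.38395979e+00] [-0.58288225  0.1112954   0.28286618]
[314.44201474 260.46892101]
```

View pics/w2.png

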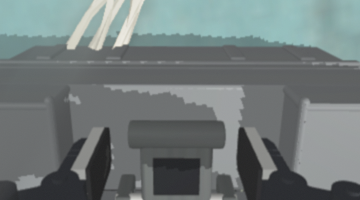

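The bar lies between the fingers at full px ≈(315,255), centred laterally and about 3–4 mm forward of the TCP. I'll shift forward, lower and close.

Request:
{"api": "send_rows", "payload": {
  "series": [
    [0.7,0.4,0,0.4,0,0,0],
    [0.7,0,0,0,0,0,0],
    [0.3,0,0,0,0,0,0],
    [0.3,0,0,0,0,0,0],
    [0.3,0,0,0,0,0,0]
  ],
  "force": 60
}}

```text
time: 3.1
eef_pos: [481.2, -96.7, 102.2]
orientation: [3.139, -0.0, 1.385]
force: [0.1, 0.8, 4.7]
finger_gap: 42.1
finger_force: 59.9
```

Request:
{"api": "send_rows", "payload": {
  "series": [
    [0.3,-0.15,0,-1.1,0,0,0],
    [0.3,-0.5,0,-1.0,0,0,0],
    [0.3,0,0,0,0,0,0],
    [0.3,0,0,0,0,0,0]
  ]
}}

```text
time: 3.5
eef_pos: [479.8, -103.4, 122.8]
orientation: [3.14, -0.0, 1.385]
force: [3.0, -1.8, 1.5]
finger_gap: 41.6
finger_force: 64.3
```

Request:
{"api": "send_rows", "payload": {
  "series": [
    [0.3,-1.2,0,-2.3,0,0,0],
    [0.3,-1.6,0,-2.1,0,0,0],
    [0.3,-1.9,0,-1.8,0,0,0],
    [0.3,-2.1,0,-1.5,0,0,0],
    [0.3,0,0,0,0,0,0]
  ]
}}

```text
time: 4.0
eef_pos: [466.7, -171.8, 200.7]
orientation: [3.14, 0.001, 1.383]
force: [3.2, 1.1, -0.1]
finger_gap: 41.7
finger_force: 62.8
```

```bash
python3 -c "
from h import *
p,r,s=pose(); print(p,s['force'],s['finger_gap'],s['qpos'])
c=viewer.camera('side'); cv2.imwrite('pics/s2.png',cv2.resize(c['pixels'][60:360,200:520],None,fx=1.5,fy=1.5))"
```

```text
[ 466.68257456 -171.84618563  200.69414306] [ 3.22566717  1.12391221 -0.12456225] 41.69350224566261 [ 0.60953432  0.29896444 -0.45343106  1.89149278  0.15628929  0.98360949
 -0.1013586 ]
```

View pics/s2.png

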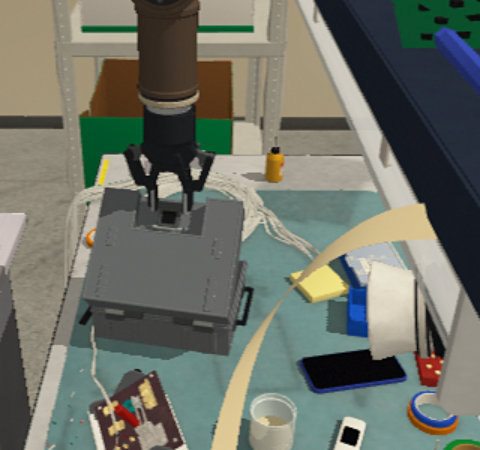

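The side view shows the lid rising with the gripper (≈35° open). I'll continue along the arc.

Request:
{"api": "send_rows", "payload": {
  "series": [
    [0.3,-2.3,0,-1.2,0,0,0],
    [0.3,-2.5,0,-0.9,0,0,0],
    [0.3,-2.6,0,-0.5,0,0,0],
    [0.3,-2.6,0,-0.1,0,0,0],
    [0.3,-2.6,0,0.3,0,0,0],
    [0.3,-2.5,0,0.7,0,0,0],
    [0.3,-2.4,0,1.1,0,0,0],
    [0.3,0,0,0,0,0,0]
  ]
}}

```text
time: 4.85
eef_pos: [433.1, -346.3, 204.6]
orientation: [3.142, 0.004, 1.381]
force: [-3.7, -7.9, 13.8]
finger_gap: 39.6
finger_force: 59.4
```

Request:
{"api": "send_rows", "payload": {
  "series": [
    [0.75,0,0,0,0,0,0],
    [0.75,0,0,0,0,0,0],
    [0.75,0,0,0,0,0,0],
    [0.75,0,0,-3,0,0,0],
    [0.75,0,0,-4,0,0,0],
    [0.75,0,0,-4,0,0,0],
    [0.75,3,0,0,0,0,0],
    [0.75,4.5,0,0,0,0,0]
  ]
}}

```text
time: 5.65
eef_pos: [448.0, -269.2, 316.0]
orientation: [3.14, 0.001, 1.382]
force: [0.7, 0.4, -1.2]
finger_gap: 64.1
finger_force: 0.0
```

Request:
{"api": "send_rows", "payload": {
  "series": [
    [0.75,4.5,0,0,0,0,0],
    [0.75,4.5,0,1,0,0,0],
    [0.75,4.5,0,2,0,0,0],
    [0.75,0,0,2,0,0,0],
    [0.75,0,0,2,0,0,0],
    [0.75,0,0,0,0,0,0]
  ]
}}

```text
time: 6.25
eef_pos: [471.1, -134.3, 242.9]
orientation: [-3.137, -0.0, 1.388]
force: [-0.0, -0.4, -0.3]
finger_gap: 64.4
finger_force: 0.0
```

```bash
python3 -c "
from h import *
c=viewer.camera('wrist');cv2.imwrite('pics/w3.png',c['pixels']); np.savez('w3.npz',**c)
p,r,s=pose(); print(p,s['orientation'],s['force'])
for q in ([476.4,-118.2,61],[456.3,-226.3,53]): print(proj(c,q))"
```

```text
[ 471.92340935 -134.71714051  244.44823905] [-3.13866128e+00 -1.91293177e-04  1.38715432e+00] [0.24431225 0.63028645 0.2853586 ]
[317.32280387 155.87961693]
[316.79904415 251.18623634]
```

View pics/w3.png

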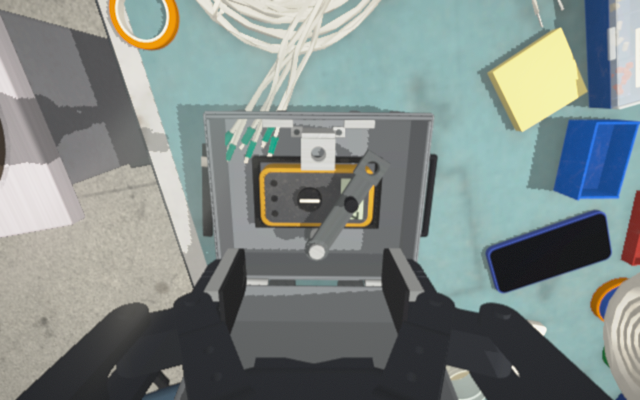

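The wrist view shows the lid fully open, fork hole ≈(318,154), pivot ≈(317,250), bar knob ≈(351,204) and bar hole ≈(371,169). All of it agrees with my projected case pose.

Run:
```python
from h import *
c=dict(np.load('w3.npz')); im=c["pixels"]; g=cv2.cvtColor(im,cv2.COLOR_BGR2GRAY)
def blob(u0,u1,v0,v1,t,near):
    m=(g[v0:v1,u0:u1]<t).astype(np.uint8); n,l,s,ce=cv2.connectedComponentsWithStats(m)
    k=min(range(1,n),key=lambda i:np.hypot(*(ce[i]+[u0,v0]-near)) if s[i][4]>6 else 999); return ce[k]+[u0,v0],s[k]
np.set_printoptions(linewidth=220)
print(g[144:166,306:331]); print(g[160:180,360:384])
print(g[192:216,338:364])
m=(g[238:264,303:331]>170).astype(np.uint8); M=cv2.moments(m,True); print("pivot",303+M["m10"]/M["m00"],238+M["m01"]/M["m00"],M["m00"])
```

```text
[[215 216 216 216 216 216 216 216 216 216 216 217 216 217 217 216 216 217 216 216 216 216 217 216 216]
 [216 215 215 215 215 216 216 216 216 216 215 214 214 213 216 217 217 216 215 214 216 216 216 216 217]
 [216 216 215 215 215 216 216 216 213 206 199 195 192 194 201 209 215 216 216 215 216 216 217 217 217]
 [216 216 216 216 216 216 215 208 195 183 175 171 170 171 173 177 192 210 216 216 216 216 216 216 216]
 [215 215 215 215 216 215 206 189 174 166 163 161 161 160 152 141 156 185 208 216 216 215 215 215 215]
 [215 214 215 214 214 207 190 172 163 161 161 161 161 153 135 120 126 152 187 208 214 215 214 214 214]
 [215 215 215 215 212 198 175 163 160 160 161 160 156 148 126 115 114 128 160 194 212 215 215 214 214]
 [215 216 215 216 209 184 166 160 161 161 161 156 140 129 117 113 113 118 144 183 210 217 216 216 216]
 [214 215 215 215 203 171 159 160 161 161 161 156 137 120 114 114 114 118 138 171 206 215 216 216 216]
 [214 215 215 214 199 160 152 160 161 162 162 161 149 124 115 114 115 122 141 165 200 214 215 215 214]
 [215 215 214 215 200 156 140 153 156 156 156 157 149 126 113 113 118 
[... 5066 characters left out ...]
17 149]
 [119 119 118 118 120 120 119 106  80  56  49  48  49  50  48  47  51  76 122 178 218 226 226 226 215 146]
 [119 119 118 119 119 121 121 116 104  79  64  53  49  48  48  57  86 129 164 183 208 220 226 226 212 142]
 [119 118 119 119 120 121 120 119 115 105  91  77  71  66  74 103 148 179 170 144 168 211 225 225 206 140]
 [119 119 118 119 121 120 119 119 118 115 112 108 105 104 120 164 204 208 165 117 149 206 225 225 204 138]
 [118 118 119 120 120 119 118 118 117 117 118 120 119 120 144 195 221 214 162 112 151 209 225 224 196 133]
 [119 119 120 120 120 119 117 117 116 116 119 120 120 118 129 172 201 197 152 111 156 212 226 224 192 130]]
pivot 316.64285714285717 251.82142857142858 168.0
```

Run:
```python
from h import *
c=dict(np.load('w3.npz'))
f=onz(c,318.2,153.8,61)[:2]; b=onz(c,372.3,167.8,53)[:2]; k=onz(c,351.3,204.8,71)[:2]
print("fork",f,"barhole",b,"knob",k, "pivot53-70",onz(c,316.6,251.8,55)[:2],onz(c,316.6,251.8,65)[:2])
for a in (-100,-100.5,-101):
    ex=np.array([np.cos(np.radians(a)),np.sin(np.radians(a))]); pv=f+110*ex; d=b-pv
    kk=pv+68*d/np.linalg.norm(d); 
    print(a,"pivot",pv,"r",np.linalg.norm(d),"phi",np.radians(0)+np.arctan2(*(d)[::-1])-np.radians(a+180),"knob",kk,"knob target",pv-68*ex)
p,r,s=pose(); print(p,s['orientation'])
```

```text
fork [ 477.63877727 -116.28962662] barhole [ 530.16658518 -142.23002661] knob [ 501.78683954 -172.10969168] pivot53-70 [ 456.11878995 -226.0096045 ] [ 457.00268123 -220.98482266]
-100 pivot [ 458.53747773 -224.61847945] r 109.17227759452537 phi -0.5411206316882057 knob [ 503.1530103  -173.30128688] knob target [ 470.34555381 -157.65155225]
-100.5 pivot [ 457.59286947 -224.44766645] r 109.66624144538608 phi -0.5399162860941173 knob [ 502.59315947 -173.46753405] knob target [ 469.9848852  -157.58633274]
-101 pivot [ 456.64978778 -224.2686168 ] r 110.15920197329477 phi -0.5386836388954608 knob [ 502.03085567 -173.62714489] knob target [ 469.62479947 -157.51796833]
[ 471.92340935 -134.71714051  244.44823905] [-3.13866128e+00 -1.91293177e-04  1.38715432e+00]
```

```bash
python3 -c "
from h import *
plan([502.2,-173,58],79.4,1,claw=.5)"
```

```text
dist 192.73088781311566 deg 0.1855514229729761
[0.5, np.float64(-3.21), np.float64(3.73), np.float64(18.63), np.float64(-0.003), np.float64(-0.0), np.float64(0.001)]
```

Request:
{"api": "send_rows", "payload": {
  "series": [
    [0.5,-1.6,1.9,3.0,0,0,0],
    [0.5,-1.6,1.8,4.0,0,0,0],
    [0.5,0,0,4,0,0,0],
    [0.5,0,0,4,0,0,0],
    [0.5,0,0,2.0,0,0,0],
    [0.5,0,0,0,0,0,0],
    [0.5,0,0,0,0,0,0]
  ],
  "force": 30
}}

```text
time: 7.0
eef_pos: [504.3, -174.0, 76.5]
orientation: [3.141, 0.0, 1.386]
force: [0.4, 0.3, 0.3]
finger_gap: 42.8
finger_force: 0.0
```

```bash
python3 -c "
from h import *
plan([502.2,-173,58],79.4,1,claw=.5); p,r,s=pose(); print(p)
c=viewer.camera('wrist');cv2.imwrite('pics/w4.png',c['pixels'][100:400,120:520]); print(proj(c,[502.2,-173,71]))"
```

```text
dist 18.63477306661636 deg 0.06039197888761033
[0.5, np.float64(0.06), np.float64(-0.22), np.float64(1.85), np.float64(0.001), np.float64(0.0), np.float64(-0.0)]
[ 504.25427492 -173.97877645   76.49531612]
[309.82557334 250.99749495]
```

View pics/w4.png

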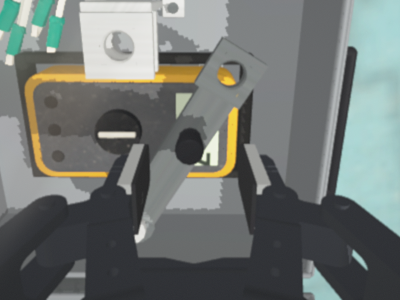

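The knob sits between the pads at full px ≈(310,243), about 3 mm ahead of the TCP along tool x. I'll correct, lower and close.

Request:
{"api": "send_rows", "payload": {
  "series": [
    [0.5,0.35,-0.2,1.0,0,0,0],
    [0.5,0,0,0.9,0,0,0],
    [0.5,0,0,0,0,0,0],
    [0.1,0,0,0,0,0,0],
    [0.1,0,0,0,0,0,0],
    [0.1,0,0,0,0,0,0],
    [0.1,0,0,0,0,0,0]
  ],
  "force": 30
}}

```text
time: 7.75
eef_pos: [502.3, -170.1, 56.6]
orientation: [3.141, 0.0, 1.386]
force: [0.9, 0.2, 1.4]
finger_gap: 13.5
finger_force: 29.3
```

Request:
{"api": "send_rows", "payload": {
  "series": [
    [0.1,0.41,-0.81,0,0,0,0],
    [0.1,0.3,-0.85,0,0,0,0],
    [0.1,0.19,-0.87,0,0,0,0],
    [0.1,0.06,-0.89,0,0,0,0],
    [0.1,0,0,0,0,0,0],
    [0.1,0,0,0,0,0,0]
  ]
}}

```text
time: 8.35
eef_pos: [470.9, -150.9, 56.6]
orientation: [3.14, -0.003, 1.389]
force: [4.6, 9.3, -0.4]
finger_gap: 13.5
finger_force: 29.6
```

```bash
python3 -c "
from h import *
c=viewer.camera('wrist'); np.savez('w5.npz',**c); im=c['pixels']
p,r,s=pose(); print(p,s['orientation'],s['force'],s['finger_gap'])
u,v=proj(c,[477.6,-116.3,61]); print(u,v)
cv2.imwrite('pics/w5.png',cv2.resize(im[40:300,170:470],None,fx=2,fy=2,interpolation=cv2.INTER_CUBIC))"
```

```text
[ 470.94213409 -150.93930632   56.6157226 ] [ 3.14001667 -0.00314844  1.38900264] [3.36030554 9.11500537 0.11690186] 13.12831570168795
315.175676362395 190.19439416432553
```

View pics/w5.png

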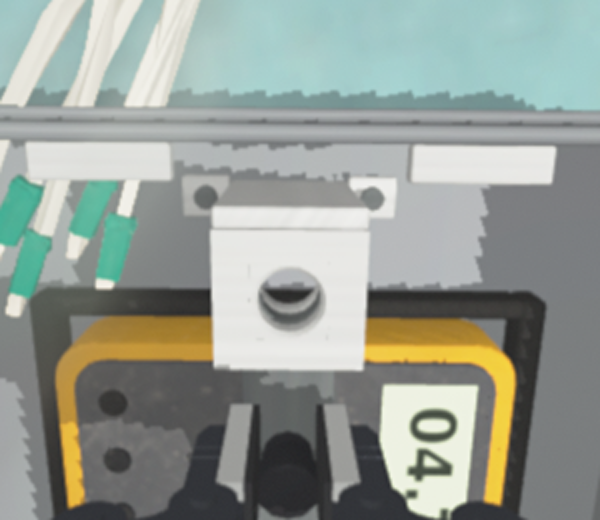

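The bar's hole shows concentrically within the fork hole at full px ≈(315.5,189.5), as predicted. I'll release the knob and go to the pin block.

Request:
{"api": "send_rows", "payload": {
  "series": [
    [0.35,0,0,0,0,0,0],
    [0.35,0,0,0,0,0,0],
    [0.35,0,0,-3,0,0,0],
    [0.35,0,0,-4.5,0,0,0],
    [0.35,0,0,-4.5,0,0,0],
    [0.35,4,-0.5,-2.5,0,0,0],
    [0.35,4.7,-0.6,-1,0,0,0],
    [0.35,4.7,-0.6,0,0,0,0]
  ]
}}

```text
time: 9.2
eef_pos: [478.7, -18.9, 213.2]
orientation: [3.138, 0.001, 1.383]
force: [1.7, 0.6, 0.3]
finger_gap: 29.9
finger_force: 0.0
```

Request:
{"api": "send_rows", "payload": {
  "series": [
    [0.35,4.8,-0.6,0,0,0,0],
    [0.35,4.8,-0.6,0,0,0,0],
    [0.35,4.8,-0.6,0,0,0,0],
    [0.35,4.8,-0.6,0,0,0,0],
    [0.35,4.8,-0.6,0,0,0,0],
    [0.35,4.8,-0.6,0,0,0,0],
    [0.35,4.6,-0.5,0,0,0,0],
    [0.35,0,0,0,0,0,0]
  ]
}}

```text
time: 10.0
eef_pos: [497.0, 323.4, 211.2]
orientation: [-3.14, -0.004, 1.393]
force: [-0.4, -0.4, -0.7]
finger_gap: 29.8
finger_force: 0.0
```

```bash
python3 -c "
from h import *
viewer.camera('top'); c=viewer.camera('wrist'); np.savez('w6.npz',**c); im=c['pixels']
p,r,s=pose(); print(p,s['orientation'],s['force'],s['finger_gap'])
print(proj(c,[503,343.6,66]))
cv2.imwrite('pics/w6.png',im)"
```

```text
[498.54865844 317.0380655  210.67959311] [-3.14074545e+00  1.04674979e-03  1.38779418e+00] [ 0.01722757 -0.89743181  0.22669095] 29.665655810218183
[315.30552286 154.89093029]
```

View pics/w6.png

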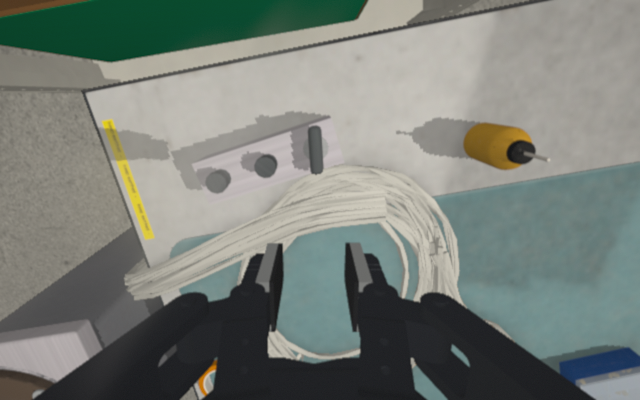

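The wrist view shows the T-bar at px (316,150), long axis nearly vertical in the image, and knob pins at (265,165) and (217,181). That was my tenth picture, so it's numbers only from here.

Run:
```python
from h import *
c=dict(np.load('w6.npz')); g=cv2.cvtColor(c['pixels'],cv2.COLOR_BGR2GRAY)
sub=g[115:185,298:334]; print(sub[::7].tolist())
for t in (90,105,120):
    n,l,s,ce=cv2.connectedComponentsWithStats((sub<t).astype(np.uint8)); k=1+np.argmax(s[1:,4]); 
    ys,xs=np.where(l==k); rc=cv2.minAreaRect(np.c_[xs,ys].astype(np.float32)); print(t,s[k],ce[k]+[298,115],rc)
    box=cv2.boxPoints(rc)+[298,115]
    for z in (62,68): print(z,[onz(c,*q,z)[:2].round(1).tolist() for q in box], onz(c,rc[0][0]+298,rc[0][1]+115,z).round(1))
```

```text
[[141, 140, 139, 138, 138, 138, 139, 139, 139, 138, 139, 139, 138, 138, 137, 136, 137, 138, 142, 139, 138, 140, 145, 158, 161, 153, 149, 149, 158, 154, 149, 161, 178, 185, 186, 185], [144, 143, 141, 140, 138, 136, 134, 131, 128, 125, 120, 118, 117, 116, 118, 123, 130, 140, 151, 163, 171, 177, 183, 186, 188, 188, 186, 188, 188, 189, 188, 189, 190, 188, 188, 187], [131, 132, 133, 132, 132, 132, 133, 133, 132, 123, 94, 74, 74, 81, 86, 88, 89, 91, 92, 90, 88, 88, 113, 160, 186, 190, 191, 191, 191, 191, 192, 191, 191, 192, 191, 191], [134, 135, 135, 134, 135, 134, 136, 135, 135, 126, 89, 70, 75, 83, 87, 89, 93, 94, 96, 96, 94, 89, 91, 126, 174, 188, 189, 189, 190, 191, 191, 191, 191, 192, 193, 192], [131, 132, 132, 133, 132, 130, 122, 120, 120, 116, 95, 73, 72, 78, 85, 88, 92, 92, 94, 96, 95, 92, 88, 102, 148, 165, 168, 167, 169, 173, 185, 189, 189, 188, 187, 188], [133, 135, 134, 135, 131, 125, 119, 117, 118, 119, 110, 81, 69, 75, 82, 87, 89, 91, 91, 94, 95, 93, 90, 94, 126, 160, 168, 168, 168, 172, 180, 185, 186, 187, 188, 188], [131, 131, 131, 131, 131, 130, 131, 129, 127, 121, 114, 92
[... 861 characters left out ...]
.7 347.4  62. ]
68 [[500.6, 368.8], [510.4, 367.5], [505.3, 327.1], [495.1, 328.5]] [502.9 348.4  68. ]
105 [ 10  11  15  48 589] [314.84889643 149.20203735] ((16.73755645751953, 34.48868942260742), (47.089500427246094, 13.223113059997559), 87.27368927001953)
62 [[500.2, 369.1], [511.7, 367.6], [506.4, 325.6], [494.4, 327.1]] [503.2 347.8  62. ]
68 [[500.4, 369.6], [511.7, 368.1], [506.5, 327.0], [494.8, 328.5]] [503.4 348.7  68. ]
120 [  6  11  19  48 684] [314.20467836 149.29678363] ((15.0, 34.5), (47.0, 18.0), 90.0)
62 [[497.6, 369.8], [513.2, 367.0], [506.0, 325.3], [489.7, 328.3]] [501.7 348.1  62. ]
68 [[497.9, 370.3], [513.2, 367.6], [506.1, 326.8], [490.2, 329.6]] [501.9 349.   68. ]
```

```bash
python3 -c "
from h import *
plan([503.2,347.8,54],82,1,claw=.35)"
```

```text
dist 159.73861928135892 deg 2.486473053356804
[0.35, np.float64(3.13), np.float64(-0.09), np.float64(15.66), np.float64(-0.001), np.float64(0.001), np.float64(-0.043)]
```

Request:
{"api": "send_rows", "payload": {
  "series": [
    [0.35,1.6,0,1.5,0,0,-0.043],
    [0.35,1.5,-0.1,3.5,0,0,0],
    [0.35,0,0,4,0,0,0],
    [0.35,0,0,3.5,0,0,0],
    [0.35,0,0,0,0,0,0],
    [0.35,0,0,0,0,0,0]
  ]
}}

```text
time: 10.7
eef_pos: [503.9, 345.5, 86.8]
orientation: [-3.141, 0.001, 1.427]
force: [1.2, 0.5, 1.3]
finger_gap: 30.0
finger_force: 0.0
```

Run:
```python
from h import *
c=viewer.camera('wrist'); np.savez('w7.npz',**c); g=cv2.cvtColor(c['pixels'],cv2.COLOR_BGR2GRAY)
p,r,s=pose(); print(p,s['orientation'],s['finger_gap'],proj(c,[503.2,347.8,62]))
m=((g<105)&(g>60)).astype(np.uint8)
u0,v0=int(proj(c,[503.2,347.8,62])[0]),int(proj(c,[503.2,347.8,62])[1])
for v in range(v0-70,v0+71,10): print(v,u0-32,g[v,u0-32:u0+32:2].tolist())
plan([503.2,347.8,54],82,1,claw=.35)
```

```text
[504.44196571 346.59363854  87.9539163 ] [ 3.14025312e+00 -6.76773837e-04  1.42719959e+00] 29.97649908754174 [312.59401157 232.60204213]
162 280 [135, 137, 136, 135, 136, 135, 134, 133, 132, 133, 134, 134, 133, 132, 132, 131, 131, 133, 137, 134, 134, 143, 174, 174, 163, 158, 177, 173, 178, 179, 179, 179]
172 280 [138, 136, 137, 137, 137, 137, 136, 136, 133, 130, 126, 121, 117, 114, 113, 112, 111, 110, 110, 111, 109, 109, 111, 112, 112, 112, 111, 111, 109, 152, 179, 179]
182 280 [111, 110, 110, 110, 110, 112, 112, 112, 111, 111, 110, 111, 111, 112, 112, 112, 111, 111, 111, 110, 110, 113, 121, 136, 156, 168, 177, 179, 178, 179, 178, 179]
192 280 [112, 111, 111, 112, 113, 117, 122, 125, 126, 126, 125, 125, 136, 177, 178, 178, 179, 179, 180, 180, 179, 179, 179, 179, 180, 178, 179, 180, 179, 180, 181, 180]
202 280 [125, 126, 125, 126, 126, 126, 126, 125, 126, 125, 127, 88, 64, 71, 78, 82, 83, 85, 84, 84, 83, 76, 139, 179, 178, 178, 179, 178, 179, 180, 181, 181]
212 280 [127, 127, 126, 125, 125, 124, 124, 124, 123, 112, 111, 86, 64, 73, 80, 85, 88, 90, 92, 91, 88, 83, 114, 161, 142, 155, 1
[... 951 characters left out ...]
2, 172, 172, 174, 176, 177, 179]
282 280 [27, 93, 183, 183, 183, 184, 180, 169, 174, 180, 181, 176, 164, 158, 157, 157, 147, 137, 129, 124, 121, 131, 148, 166, 176, 185, 187, 189, 190, 189, 189, 190]
292 280 [35, 121, 132, 131, 137, 151, 169, 179, 179, 177, 172, 163, 149, 147, 139, 140, 143, 149, 159, 163, 169, 178, 181, 184, 183, 183, 181, 180, 180, 177, 175, 174]
302 280 [156, 166, 160, 162, 162, 163, 168, 170, 173, 176, 174, 175, 174, 173, 174, 176, 179, 178, 174, 168, 160, 157, 144, 127, 123, 126, 132, 148, 167, 174, 180, 188]
dist 33.998032573508 deg 0.24322064021325415
[0.35, np.float64(0.1), np.float64(-0.14), np.float64(3.4), np.float64(0.001), np.float64(-0.001), np.float64(-0.004)]
```

Request:
{"api": "send_rows", "payload": {
  "series": [
    [0.35,0.1,-0.05,2,0,0,0],
    [0.35,0,0,1.3,0,0,0],
    [0.35,0,0,0,0,0,0],
    [0.05,0,0,0,0,0,0],
    [0.05,0,0,0,0,0,0],
    [0.05,0,0,0,0,0,0],
    [0.05,0,0,0,0,0,0]
  ],
  "force": 90
}}

```text
time: 11.45
eef_pos: [503.6, 348.5, 54.6]
orientation: [3.14, -0.001, 1.429]
force: [-0.9, -1.3, 6.9]
finger_gap: 9.4
finger_force: 89.6
```

Request:
{"api": "send_rows", "payload": {
  "series": [
    [0.05,0,0,-1.5,0,0,0],
    [0.05,0,0,-3,0,0,0],
    [0.05,0,0,-4,0,0,0],
    [0.05,0,0,-3,0,0,0],
    [0.05,-2,0.2,0,0,0,0],
    [0.05,-3.5,0.3,0,0,0,0],
    [0.05,-4.5,0.4,0,0,0,0],
    [0.05,-4.5,0.4,0,0,0,0]
  ]
}}

```text
time: 12.25
eef_pos: [495.0, 201.9, 169.4]
orientation: [3.141, -0.0, 1.43]
force: [0.8, -0.5, -1.2]
finger_gap: 9.1
finger_force: 88.8
```

Request:
{"api": "send_rows", "payload": {
  "series": [
    [0.05,-4.5,0.4,0,0,0,0],
    [0.05,-4.5,0.4,0,0,0,0],
    [0.05,-4.5,0.4,0,0,0,0],
    [0.05,-4.5,0.4,0,0,0,0],
    [0.05,-4.5,0.4,0,0,0,0],
    [0.05,-3.5,0.3,0,0,0,0],
    [0.05,-2,0.2,0,0,0,0],
    [0.05,0,0,0,0,0,0]
  ]
}}

```text
time: 13.05
eef_pos: [480.1, -81.5, 169.1]
orientation: [3.141, 0.002, 1.423]
force: [-0.2, 1.0, -0.9]
finger_gap: 9.3
finger_force: 88.8
```

Run:
```python
from h import *
viewer.camera('side');viewer.camera('side')
p,r,s=pose(); print(p,s['orientation'],s['force'],s['moment'],s['finger_gap'],s['finger_force'])
plan([478,-115.6,120],82,1,claw=.05)
```

```text
[480.56857607 -77.70376005 169.11908588] [ 3.14080489e+00 -2.74014957e-04  1.42800198e+00] [ 0.74345882  1.06866345 -1.17776095] [ 0.00656454  0.0205831  -0.0036444 ] 9.414213497010678 88.77676952630281
dist 62.09192526319388 deg 0.1877047584121589
[0.05, np.float64(-3.79), np.float64(0.28), np.float64(4.91), np.float64(0.001), np.float64(-0.0), np.float64(-0.003)]
```

Request:
{"api": "send_rows", "payload": {
  "series": [
    [0.05,-2,0.15,1.5,0,0,0],
    [0.05,-1.8,0.13,2,0,0,0],
    [0.05,0,0,1.1,0,0,0],
    [0.05,0,0,0,0,0,0],
    [0.05,0,0,0,0,0,0]
  ]
}}

```text
time: 13.65
eef_pos: [478.3, -114.1, 122.9]
orientation: [3.141, -0.001, 1.431]
force: [0.3, 0.2, -0.5]
finger_gap: 9.3
finger_force: 88.8
```

Run:
```python
from h import *
c=viewer.camera('wrist'); np.savez('w8.npz',**c); im=c['pixels']; g=cv2.cvtColor(im,cv2.COLOR_BGR2GRAY)
p,r,s=pose(); print(p,s['orientation'],s['force'])
plan([478,-115.6,120],82,1,claw=.05)
np.set_printoptions(linewidth=250)
for q in ([477.6,-116.3,61],[477.6,-116.3,71],[477.6,-116.3,111]): print(proj(c,q))
u,v=proj(c,[477.6,-116.3,61]).astype(int)
print("cols from",u-46,"step 3"); 
for vv in range(v-60,v+80,5): print(vv,' '.join('%3d'%x for x in g[vv,u-46:u+47:3]))
```

```text
[ 478.6167033  -114.31992172  123.13726332] [ 3.14049711e+00 -6.34007285e-04  1.43101856e+00] [-0.71725185  0.23085339 -1.21893123]
dist 3.444030266529974 deg 0.07304282992534494
[0.05, np.float64(-0.14), np.float64(-0.04), np.float64(0.31), np.float64(0.001), np.float64(-0.001), np.float64(-0.0)]
[313.54144651 216.4287724 ]
[313.52659832 221.99101713]
[313.45062309 250.45191116]
cols from 267 step 3
156 148 150 145 151 155 156 158 161 160 155 154 153 151 148 144 144 139 136 131 126 119 113 111 108 106 103 102  99  98  97  96
161 160 159 157 156 156 155 153 151 148 144 141 140 137 133 130 126 121 118 113 110 110 112 113 115 112 112 118 123 129 131 128
166 213 215 214 191 151 151 150 149 147 120 123 118 116 121 124 136 135 140 140 142 142 143 147 149 152 151 153 154 155 157 159
171 214 214 213 192 159  97  91 148 160 131 130 131 131 130 130 131 131 134 135 133 133 133 133 196 224 223 220 224 224 151 217
176 178 209 197 182 157  95  86 143 149 132 132 133 135 133 130 132 132 134 136 134 133 133 135 149 142 117 117 177 217 169 216
181 115 115 115 115 116 112 116 116 132 134 134 135 135 
[... 2187 characters left out ...]
  88  86  81  61  41 131 142 141 142  93  48  49  49  47 161
271  98  59  48  47  49  48 130 142 141 141 119  43  64  88  89  89  88  85  81  62  42 119 142 141 142 132  48  48  47  48  62
276  95  48  48  49  49  47 138 141 142 141  96  41  63  89  88  90  88  85  81  58  44  90 142 141 142 141  50  48  50  48  46
281  70  48  48  49  47  55 121 148 153 155  93  46  57  88  89  89  88  85  81  57  48  85 155 154 149 117  59  49  49  47  47
286  49  48  49  48  48  48  47  48  49 151  97  50  58  88  88  89  87  85  82  58  49  90 155  50  49  47  48  49  49  49  49
291  48  50  53  52  50  47  48  50  47  56  59  51  60  91  92  93  87  86  80  58  50  56  63  49  48  47  52  53  53  50  46
```

Run:
```python
from h import *
c=dict(np.load('w8.npz')); g=cv2.cvtColor(c['pixels'],cv2.COLOR_BGR2GRAY)
p=np.array([478.62,-114.32,123.14]); pin=p+[-.4,-.7,0]; x=np.array([np.cos(1.431),np.sin(1.431),0])
for dz in (1.4,7.4,13.4):
    q=pin.copy(); q[2]=p[2]+dz; print(dz,"end+",proj(c,q+22*x).round(1),"end-",proj(c,q-22*x).round(1))
for z,rad in ((p[2]-4.6,12),(p[2]-8.6,12),(p[2]-8.6,6),(p[2]-48.6,3)):
    q=pin.copy(); q[2]=z; print(z.round(1),"front",proj(c,q+rad*x).round(1),"ctr",proj(c,q).round(1))
for u in (305,310,314,318,322): print(u,' '.join('%d'%t for t in g[200:262:1,u]))
```

```text
1.4 end+ [314.4 218.2] end- [314.3 299.8]
7.4 end+ [314.4 223. ] end- [314.3 307.2]
13.4 end+ [314.4 228.3] end- [314.3 315.2]
118.5 front [314.3 232.8] ctr [314.3 254.9]
114.5 front [314.3 229.6] ctr [314.3 251.2]
114.5 front [314.3 240.5] ctr [314.3 251.2]
74.5 front [314.2 217.6] ctr [314.2 222.1]
305 217 216 217 217 217 217 218 217 196 157 113 96 106 117 123 113 91 83 96 114 131 142 135 103 81 79 82 84 88 89 90 90 89 90 89 89 88 88 88 88 88 88 88 88 88 88 88 88 88 89 88 88 89 87 87 88 88 88 87 88 89 88
310 217 216 217 218 217 204 164 100 50 38 41 43 43 51 81 117 134 141 129 126 127 105 82 78 80 87 92 97 100 97 93 91 91 89 90 89 89 89 90 90 90 89 90 90 90 90 89 89 90 90 89 89 89 90 90 89 89 89 90 89 89 90
314 217 216 217 218 217 201 155 93 46 38 41 45 51 54 78 120 135 136 132 131 125 102 81 78 80 82 85 95 104 110 112 115 117 112 98 89 88 88 88 88 88 88 88 88 88 88 88 89 88 88 88 88 88 88 89 88 89 88 88 87 88 88
318 217 217 217 218 218 217 203 157 95 48 38 44 64 98 128 144 153 136 108 116 122 105 84 80 85 89 93 99 106 110 112 116 113 102 90 85 86 86 87 86 86 86 86 87 86 87 87 86 87 87 86 86 86 87 86 87 86 86 86 87 86 86
322 217 217 218 218 218 218 218 218 213 192 164 151 147 132 114 100 94 102 116 131 144 150 137 105 85 85 89 96 103 108 113 115 117 118 119 119 112 92 79 79 79 79 78 79 79 78 78 78 79 78 79 79 79 79 79 79 79 78 79 80 80 79
```

Run:
```python
from h import *
x=np.array([np.cos(1.39),np.sin(1.39),0]); y=np.array([x[1],-x[0],0]); f=np.array([477.6,-116.3,61])
for n in ('w3','w5','w8'):
    c=dict(np.load(n+'.npz')); g=cv2.cvtColor(c['pixels'],cv2.COLOR_BGR2GRAY)
    print(n,"pred top,bot,l,r",proj(c,f+7.25*x).round(1),proj(c,f-7.25*x).round(1),proj(c,f-7.25*y).round(1),proj(c,f+7.25*y).round(1),
     "fork plate front/back edge",proj(c,f+16*x).round(1),proj(c,f-16*x).round(1))
    u,v=proj(c,f).astype(int)
    print(v-34,' '.join('%d'%t for t in g[v-34:v+46,u])); print(u-24,' '.join('%d'%t for t in g[v,u-24:u+25]))
```

```text
w3 pred top,bot,l,r [318.2 146.6] [318.1 161. ] [310.9 153.8] [325.4 153.8] fork plate front/back edge [318.2 137.7] [318.1 169.4]
119 134 151 159 161 161 161 155 134 122 126 129 131 130 145 188 215 217 216 209 202 211 216 216 216 215 216 214 192 170 161 161 156 140 137 149 149 123 88 108 141 150 149 174 200 213 218 219 218 216 214 213 200 179 141 109 101 102 102 102 105 105 103 104 106 105 104 102 98 84 74 68 59 47 47 45 44 46 51 54 83
294 115 115 115 115 114 113 138 195 214 215 214 215 214 215 215 214 199 160 152 160 161 162 162 161 149 124 115 114 115 122 141 165 200 214 215 215 214 215 215 216 209 177 149 125 115 114 114 114 115
w5 pred top,bot,l,r [315.2 174.2] [315.2 205.7] [298.8 190.2] [331.6 190.2] fork plate front/back edge [315.2 154.3] [315.1 223.8]
156 231 232 231 231 231 231 231 231 231 231 231 231 231 232 232 232 228 211 191 186 183 183 182 183 183 173 145 124 93 58 44 44 45 50 56 87 132 150 160 164 140 104 85 85 91 106 132 147 154 177 206 216 222 228 230 232 233 234 235 235 235 234 232 230 229 230 231 231 216 167 137 134 134 135 134 135 135 130 111 100
291 230 230 225 213 224 228 225 207 159 120 110 127 143 141 132 120 103 86 75 65 56 53 51 51 56 61 65 69 83 102 118 138 153 164 168 149 117 97 112 149 172 191 224 231 230 230 230 230 230
w8 pred top,bot,l,r [314.  206.2] [313.1 226.4] [302.7 216. ] [324.3 216.9] fork plate front/back edge [314.6 193.6] [312.6 238.3]
182 132 132 133 132 152 196 218 218 216 215 211 192 198 214 218 217 217 217 217 217 217 218 217 199 151 89 46 38 41 46 49 48 75 118 135 140 137 133 126 102 82 78 82 84 88 97 105 109 113 114 111 100 92 89 89 88 89 88 88 89 89 88 88 88 89 88 89 88 89 89 88 89 88 88 89 88 88 89 89 88
289 156 155 163 187 201 203 203 202 202 205 214 216 210 188 137 96 91 110 130 136 134 134 134 135 135 135 139 143 150 153 149 129 100 94 124 162 197 214 216 216 216 216 216 215 216 216 216 217 214
```

Run:
```python
from h import *
for n,a in (('w6',1.4385),('w7',1.4385),('w8',1.431)):
    c=dict(np.load(n+'.npz')); g=cv2.cvtColor(c['pixels'],cv2.COLOR_BGR2GRAY)
    x=np.array([np.cos(a),np.sin(a),0])
    q=np.array([503.2,347.8,62]) if n!='w8' else np.array([478.22,-115.02,130.5])
    print(n,[(s,dz,proj(c,q+[0,0,dz]+s*22*x).round(1).tolist()) for s in (1,-1) for dz in (-6,0,6)])
    u,v=proj(c,q+22*x).astype(int); print(v-12,' '.join('%d'%t for t in g[v-12:v+22,u+1]))
    u,v=proj(c,q-22*x).astype(int); 
    if n!='w8': print(v-16,' '.join('%d'%t for t in g[v-16:v+16,u+1]))
```

```text
w6 [(1, -6, [313.5, 123.9]), (1, 0, [313.5, 124.5]), (1, 6, [313.5, 125.1]), (-1, -6, [315.8, 171.9]), (-1, 0, [315.8, 173.4]), (-1, 6, [315.8, 174.9])]
112 172 154 141 137 137 137 137 129 121 117 130 162 175 145 99 82 84 89 92 92 93 92 93 92 93 92 92 91 91 90 91 92 91 90
157 92 91 92 91 91 91 91 91 92 91 90 91 91 91 90 86 89 127 175 190 191 191 192 192 187 184 185 185 186 189 192 190
w7 [(1, -6, [312.2, 191.7]), (1, 0, [312.1, 194.9]), (1, 6, [312.0, 198.3]), (-1, -6, [313.1, 262.5]), (-1, 0, [313.0, 267.6]), (-1, 6, [313.0, 273.1])]
182 112 111 110 120 152 173 179 178 177 178 179 174 139 89 62 63 68 74 78 82 83 85 88 88 89 88 87 89 89 89 89 89 88 90
251 64 63 63 64 67 79 86 87 87 86 86 86 87 87 87 87 87 83 80 106 156 160 162 174 180 178 167 161 162 166 164 137
w8 [(1, -6, [314.4, 218.1]), (1, 0, [314.4, 223.0]), (1, 6, [314.4, 228.3]), (-1, -6, [314.3, 299.8]), (-1, 0, [314.3, 307.2]), (-1, 6, [314.3, 315.2])]
210 41 45 52 58 85 123 139 145 138 132 124 101 82 78 80 81 83 92 103 109 113 115 118 116 99 89 88 89 89 88 88 88 88 88
```

Request:
{"api": "send_rows", "payload": {
  "series": [
    [0.05,-0.14,-0.04,0.6,0,0,0],
    [0.05,0,0,0.6,0,0,0],
    [0.05,0,0,0.6,0,0,0],
    [0.05,0,0,0.4,0,0,0],
    [0.05,0,0,0,0,0,0]
  ]
}}

```text
time: 14.2
eef_pos: [476.9, -117.0, 99.6]
orientation: [-3.141, -0.0, 1.429]
force: [-0.8, 0.4, -1.0]
finger_gap: 9.6
finger_force: 88.8
```

Request:
{"api": "send_rows", "payload": {
  "series": [
    [0.05,0.05,0.05,0.4,0,0,0],
    [0.05,0,0,0.4,0,0,0],
    [0.05,0,0,0.4,0,0,0],
    [0.05,0,0,0,0,0,0]
  ]
}}

```text
time: 14.6
eef_pos: [477.4, -116.9, 87.7]
orientation: [-3.141, 0.0, 1.429]
force: [0.5, 0.5, -1.9]
finger_gap: 9.7
finger_force: 88.8
```

Request:
{"api": "send_rows", "payload": {
  "series": [
    [0.05,0,0,0.5,0,0,0],
    [0.05,0,0,0.5,0,0,0],
    [0.05,0,0,0.5,0,0,0],
    [0.05,0,0,0.2,0,0,0],
    [0.05,0,0,0.1,0,0,0],
    [0.05,0,0,0,0,0,0]
  ]
}}

```text
time: 15.2
eef_pos: [477.7, -116.9, 70.1]
orientation: [-3.141, 0.0, 1.429]
force: [-0.8, 0.8, -2.1]
finger_gap: 9.3
finger_force: 88.8
```

Request:
{"api": "send_rows", "payload": {
  "series": [
    [0.05,0,0,0.15,0,0,0],
    [0.05,0,0,0.1,0,0,0],
    [0.05,0,0,0,0,0,0]
  ]
}}

```text
time: 15.5
eef_pos: [478.1, -116.9, 69.4]
orientation: [3.141, 0.001, 1.429]
force: [-7.6, 1.2, 22.5]
finger_gap: 9.2
finger_force: 92.1
```

Request:
{"api": "send_rows", "payload": {
  "series": [
    [0.05,0,0,-0.1,0,0,0],
    [0.35,0,0,0,0,0,0],
    [0.35,0,0,0,0,0,0],
    [0.35,0,0,0,0,0,0],
    [0.35,0,0,-2,0,0,0.043],
    [0.35,0,0,-4.5,0,0,0],
    [0.35,0,0,-4.5,0,0,0],
    [0.35,0,0,-4.5,0,0,0]
  ]
}}

```text
time: 16.3
eef_pos: [477.5, -116.7, 225.4]
orientation: [-3.141, -0.0, 1.386]
force: [1.2, -0.6, -0.7]
finger_gap: 30.0
finger_force: 0.0
```

Run:
```python
from h import *
c=viewer.camera('wrist'); np.savez('w9.npz',**c); g=cv2.cvtColor(c['pixels'],cv2.COLOR_BGR2GRAY)
p,r,s=pose(); print(p,s['orientation'],s['finger_gap'])
f=np.array([477.6,-116.3,61]); x=np.array([np.cos(1.429),np.sin(1.429),0]); 
q=f+[0,0,16]; print(proj(c,q),proj(c,q+22*x),proj(c,q-22*x), "knob",proj(c,[469.8,-157.6,71]))
u,v=proj(c,q).astype(int)
for vv in range(v-36,v+44,4): print(vv,u-30,' '.join('%3d'%t for t in g[vv,u-30:u+31:2]))
# lid angle from top view: bright/dark left to later
```

```text
[ 481.07745161 -116.60239538  232.44002361] [3.13244536e+00 2.16030364e-04 1.38637833e+00] 29.66698045450698
[314.24365185 180.11987475] [313.22383964 156.47172335] [315.21972264 202.75371838] knob [314.1094658 220.2646592]
144 284 212 206 129 121 128 122 121 121 130 123 115 141 138 136 156 155 149 153 159 158 160 153 141 152 158 157 154 158 155 209 214
148 284 208 205 163 135 118 144 161 137 127 128 128 128 127 128 128 129 130 131 130 130 131 130 130 204 213 182 166 214 194 211 215
152 284 112 146 147  93  84 106 148 131 129 131 131 131 129 129 130 130 131 132 132 131 132 132 131 149 149 113 115 149 215 173 159
156 284 112 120 124 124 124 125 146 156 156 157 156 163 206 209 207 204 211 214 210 209 208 212 215 213 189 179 178 183 183 164 159
160 284 113 113 113 114 113 111 137 143 143 143 142 142 119  99  98 101 103 124 193 205 206 210 208 202 166 159 159 159 158 159 160
164 284 113 113 113 113 112 112 143 153 153 153 153 143  90 107 117 122 122 114 162 215 215 215 214 215 173 158 160 159 159 160 160
168 284 112 113 113 113 113 112 142 153 153 154 153 145  92 105 116 122 125 116 149 
[... 1063 characters left out ...]
 102  98  98  98  99  98 161 209 207 208
204 284  74  74  74  75  75  74  74  78  75  84 115 119 119  98 104 111 112 112 114 121 115 102 104  99  98  97  97 185 225 225 225
208 284  74  74  75  75  75  75  74  74  71  71  95  95  95 115 112 113 116 116 116 120 114 100  99 100  98  98  94 197 225 225 224
212 284  93  88  76  75  73  74  57  45  42  53  83  87  69  42  35  35  38  71 113 120 113  99 100 100 100 101  97 205 225 225 223
216 284  98  99  87  74  72  52  44  43  43  53  84  77  42  47  51  50  51  46  80 122 114 108 105 100 101 100 100 212 225 225 225
220 284 100  99  79  73  67  48  85  96  94  94  93  67  48  50  50  50  51  50  59 115 113 102 102 101 101 100 102 216 225 225 224
```

Request:
{"api": "send_rows", "payload": {
  "series": [
    [0,0,0,-4.5,0,0,0],
    [0,-3,-1.2,-0.5,0,0,0],
    [0,-4.5,-1.4,0,0,0,0],
    [0,-4.5,-1.4,0,0,0,0],
    [0,-4.5,-1.4,0,0,0,0],
    [0,-4.5,-1.4,0,0,0,0],
    [0,-4.5,-1.2,0,0,0,0],
    [0,0,0,0,0,0,0]
  ]
}}

```text
time: 17.15
eef_pos: [347.9, -359.0, 273.1]
orientation: [-3.14, 0.002, 1.376]
force: [0.0, 0.3, -0.9]
finger_gap: -0.1
finger_force: 0.0
```

Run:
```python
from h import *
viewer.camera('wrist');viewer.camera('wrist')
p,r,s=pose(); print(p,s['orientation'],s['finger_gap'],s['qpos'])
plan([351.9,-353.2,208],79.4,1,claw=0)
```

```text
[ 351.62125502 -353.51041355  273.40903944] [-3.14120390e+00 -4.96294749e-04  1.38288774e+00] -0.045259913994420795 [ 1.03513256  0.22980499 -0.42850983  1.78273392  0.10348271  1.15175892
  0.38641097]
dist 65.41036993680017 deg 0.17023972189581454
[0, np.float64(0.03), np.float64(0.02), np.float64(6.54), np.float64(-0.0), np.float64(-0.0), np.float64(-0.003)]
```

Request:
{"api": "send_rows", "payload": {
  "series": [
    [0,0,0,3.5,0,0,0],
    [0,0,0,3.0,0,0,0],
    [0,0,0,0,0,0,0],
    [0,2.7,0,-0.3,0,0,0],
    [0,2.65,0,-0.45,0,0,0],
    [0,2.4,0,-0.5,0,0,0],
    [0,2.4,0,-0.1,0,0,0],
    [0,0,0,0,0,0,0]
  ]
}}

```text
time: 18.05
eef_pos: [372.9, -249.6, 224.3]
orientation: [3.139, 0.0, 1.392]
force: [0.5, 0.0, -0.7]
finger_gap: 0.2
finger_force: 0.0
```

Request:
{"api": "send_rows", "payload": {
  "series": [
    [0,2.4,0,0.2,0,0,0],
    [0,2.35,0,0.55,0,0,0]
  ]
}}

```text
time: 18.25
eef_pos: [380.8, -207.0, 216.4]
orientation: [3.139, 0.002, 1.385]
force: [1.3, -1.9, 0.2]
finger_gap: -0.2
finger_force: 0.9
```

Run:
```python
from h import *
p,r,s=pose(); print(p,s['force'])
M=np.array([468.,-167.4,0]); ex=np.array([-.184,-.983,0]); ey=np.array([.983,-.184,0])
H=M+94*ex+[0,0,62]
c=viewer.camera('side'); g=cv2.cvtColor(c['pixels'],cv2.COLOR_BGR2GRAY)
cv2.imwrite('s9.png',c['pixels'])
for th in (0,.75,.9,1.2,1.5,1.65,1.75):
    out=[]
    for y in (-110,110):
      for x,z in ((-184,56),(-184,0),(-4,56)):
        X=np.cos(th)*x+np.sin(th)*z; Z=-np.sin(th)*x+np.cos(th)*z
        out.append(proj(c,H+X*ex+y*ey+[0,0,Z]).round().astype(int).tolist())
    print(th,out)
e=cv2.Canny(c['pixels'],40,100)
for u in (280,300,340,350): print(u,[v for v in range(120,300) if e[v,u]])
```

```text
[ 380.84392629 -206.97838872  216.35303258] [ 1.31247827 -1.91184262  0.24244476]
0 [[280, 205], [281, 223], [258, 245], [364, 214], [363, 233], [353, 257]]
0.75 [[267, 184], [273, 191], [253, 260], [361, 193], [362, 200], [350, 272]]
0.9 [[263, 184], [270, 189], [252, 263], [359, 194], [361, 198], [350, 276]]
1.2 [[255, 191], [263, 188], [251, 271], [356, 202], [359, 198], [349, 284]]
1.5 [[246, 207], [255, 195], [251, 278], [351, 218], [355, 205], [348, 291]]
1.65 [[242, 217], [251, 201], [251, 281], [349, 229], [353, 212], [348, 294]]
1.75 [[240, 225], [248, 207], [252, 283], [348, 238], [352, 218], [348, 296]]
280 [120, 125, 129, 134, 189, 190, 191, 192, 193, 194, 195, 196, 197, 198, 199, 269, 273, 287, 298]
300 [138, 158, 159, 161, 162, 163, 164, 166, 169, 170, 178, 180, 185, 187, 190, 196, 197, 198, 199, 202, 212, 214, 216, 270, 290]
340 [139, 163, 173, 175, 177, 181, 183, 186, 193, 223, 235, 237, 278, 282, 295]
350 [139, 163, 176, 177, 182, 183, 184, 187, 188, 190, 194, 275, 276, 279, 297]
```

Request:
{"api": "send_rows", "payload": {
  "series": [
    [0,2.2,0,0.9,0,0,0],
    [0,2.05,0,1.25,0,0,0],
    [0,1.85,0,1.5,0,0,0],
    [0,1.6,0,1.8,0,0,0],
    [0,1.3,0,2.0,0,0,0],
    [0,0,0,0,0,0,0]
  ]
}}

```text
time: 18.9
eef_pos: [395.9, -116.4, 139.3]
orientation: [-3.139, -0.001, 1.389]
force: [-0.5, -0.3, -0.3]
finger_gap: -0.3
finger_force: 0.0
```

Request:
{"api": "send_rows", "payload": {
  "series": [
    [0,0.6,0,1.1,0,0,0],
    [0,0.3,0,1.0,0,0,0],
    [0,0,0,0.3,0,0,0],
    [0,0,0,0.2,0,0,0],
    [0,0,0,0,0,0,0]
  ]
}}

```text
time: 19.4
eef_pos: [399.3, -108.6, 117.6]
orientation: [3.14, 0.001, 1.387]
force: [-12.0, 8.7, 43.9]
finger_gap: -0.2
finger_force: 22.0
```

Request:
{"api": "send_rows", "payload": {
  "series": [
    [0,0,0,-2,0,0,0],
    [0,0,0,-3.5,0,0,0],
    [0,1,2,-3.5,0,0,0],
    [0.7,1,2,-3.5,0,0,0],
    [0.7,1.3,2,0,0,0,0],
    [0.7,0,1.8,0,0,0,0],
    [0.7,0,0,0,0,0,0],
    [0.7,0,0,0,0,0,0]
  ]
}}

```text
time: 20.2
eef_pos: [480.3, -91.5, 239.7]
orientation: [-3.141, 0.0, 1.385]
force: [-1.0, -0.1, -0.0]
finger_gap: 59.6
finger_force: 0.0
```

Run:
```python
from h import *
viewer.camera('wrist'); c=viewer.camera('wrist'); p,r,s=pose(); print(p,s['orientation'],s['force'],s['time'])
g=cv2.cvtColor(c['pixels'],cv2.COLOR_BGR2GRAY)
M=np.array([468.,-167.4,0]); ex=np.array([-.184,-.983,0]); ey=np.array([.983,-.184,0]); H=M+94*ex+[0,0,62]
L=lambda x,y,z:proj(c,H+x*ex+y*ey+[0,0,z]).round(1)
print("bar ends",L(-166,-22,50),L(-166,22,50),"recess back",L(-122,-40,56),L(-122,40,56),"front top",L(-184,-85,56),L(-184,85,56),"bar if paddle .1",L(-166,0,53.6),L(-166,0,50))
for y in (-40,40): 
    u,v=L(-122,y,56).astype(int); print(u,v-14,g[v-14:v+14,u].tolist())
u,v=L(-166,0,50).astype(int); print("bar col",u,v-16,g[v-16:v+20,u].tolist()); print("bar row",u-34,g[v,u-34:u+35].tolist())
for y in (-85,85):
    u,v=L(-184,y,56).astype(int); print("front",u,v-14,g[v-14:v+14,u].tolist())
for n in ('side',):
    c2=viewer.camera(n); a=cv2.imread('pics/side0.png').astype(int); d=np.abs(c2['pixels'].astype(int)-a).max(2); print("diff in case area",(d[200:300,255:370]>25).sum()); ys,xs=np.where(d[200:300,255:370]>25); print(np.histogram(ys,10,(0,100))[0],np.histogram(xs,10,(0,115))[0])
```

```text
[479.72047048 -91.37929275 239.48542653] [-3.14084626e+00  4.23959675e-04  1.38531973e+00] [-0.30697747  0.88665149 -0.27363131] 20.3
bar ends [291.5 191.9] [342.3 191.9] recess back [271.7 241.3] [361.8 241.4] front top [214.8 173.2] [419.4 173.3] bar if paddle .1 [316.9 193.1] [316.9 191.9]
271 227 [110, 110, 108, 94, 89, 93, 93, 94, 93, 94, 95, 93, 94, 112, 139, 155, 153, 147, 149, 152, 152, 152, 152, 152, 152, 151, 152, 151]
361 227 [110, 109, 108, 102, 98, 94, 93, 93, 94, 95, 94, 95, 93, 102, 125, 148, 154, 150, 150, 152, 152, 152, 152, 152, 152, 152, 152, 153]
bar col 316 175 [155, 154, 154, 145, 123, 112, 111, 111, 111, 108, 94, 90, 95, 102, 107, 111, 113, 115, 115, 115, 115, 113, 108, 104, 108, 114, 117, 117, 118, 109, 78, 54, 49, 49, 51, 49]
bar row 282 [111, 110, 111, 111, 111, 110, 111, 111, 109, 106, 112, 115, 115, 115, 116, 116, 115, 116, 116, 115, 115, 115, 115, 116, 116, 115, 116, 116, 114, 114, 114, 114, 114, 114, 113, 113, 114, 114, 115, 114, 114, 114, 114, 114, 113, 113, 113, 113, 113, 113, 112, 112, 113, 111, 111, 111, 112, 111, 111, 114, 124, 148, 155, 155, 155, 155, 155, 155, 155]
front 214 159 [108, 112, 111, 109, 109, 109, 111, 109, 109, 109, 109, 109, 109, 111, 116, 124, 123, 118, 117, 118, 120, 119, 119, 119, 119, 120, 119, 119]
front 419 159 [120, 102, 96, 95, 94, 95, 94, 95, 94, 94, 93, 94, 94, 94, 104, 131, 150, 157, 153, 151, 154, 155, 156, 156, 155, 156, 156, 156]
diff in case area 46
[34  2  0 10  0  0  0  0  0  0] [10  0 22 12  0  0  2  0  0  0]
```

Run:
```python
from h import *
a=cv2.cvtColor(cv2.imread('pics/side0.png'),cv2.COLOR_BGR2GRAY); b=cv2.cvtColor(viewer.camera('side')['pixels'],cv2.COLOR_BGR2GRAY)
ok=True
for n,(v0,v1,u0,u1) in {"lid front-right":(203,240,335,372),"lid seam":(225,295,262,366),"paddle":(208,224,300,340)}.items():
    A,B=[np.float32(t[v0:v1,u0:u1]) for t in (a,b)]
    s,_=cv2.phaseCorrelate(A,B); print(n,np.round(s,2),abs(A-B).mean().round(2),abs(A-B).max()); ok&=np.hypot(*s)<.25
if ok: print(robot.hand_in())
```

```text
lid front-right [-0.01  0.  ] 4.72 9.0
lid seam [ 0.04 -0.05] 3.48 20.0
paddle [0.13 0.04] 4.5 66.0
the job is handed in; nothing more can be done
None
```

The job is handed in after about 20 s of robot time, with no result reported back: the T-pin went down through fork and bar until its collar met the fork (22 N on contact). I pressed the lid down with about 44 N, and the side camera then showed lid and paddle within 0.15 px of their starting, latched positions.

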